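# Find the thickest plate by pinching and load it in the vice

### The arm

A 7-joint arm with a two-finger parallel gripper is mounted at the origin on a cart in front of the work surface, level with it; the furniture and walls round the work are solid. World frame = base frame: x ahead of the robot, y to its left, z up, the work surface at z = 0. Lengths are in mm, angles in rad, forces in N, time in s.
With the tool pointing down it reaches from about 425 to 1025 mm from the base axis. Payload 9.4 kg.
Tool frame: the origin (TCP) lies midway between the tips of the shut fingers; the grasp point (between the pads) lies 19 mm behind it; z points along the fingers, y is the direction in which the jaws open and shut (so a half turn about z gives the same grasp; the last joint's range is limited). The gripper opens to 93 mm and grips with 3 to 60 N. Pads are 15 mm wide; open, the fingers measure 128 mm over their backs; the gripper's body (75 mm by 188 mm) begins 65 mm behind the grasp point.
Start: joints at [-0.077, 0.599, -0.003, 1.599, 0.002, 0.943, -0.08], TCP at [724.999, -0.008, 218.618] pointing down, gripper open.
Joint ranges: [-2.57, 2.57], [-0.35, 1.97], [-1.29, 1.29], [0.11, 2.56], [-1.05, 4.19], [0.11, 1.86], [-2.63, 2.63]. Speed limits (rad/s): [2.22, 2.22, 3.01, 3.01, 3.14, 3.14, 3.14].

### API

Orientations are given as a unit quaternion [x, y, z, w].
In Python, from bench import arm, vision gives the robot as it stands. The module is installed in compiled form; this text tells all that it offers.
- The arm moves only by the tool step_arm, never from a script. Its argument "moves" is one flat list of numbers, 6 for each row, row after row: the shift along the tool's x, y, z in mm, then the turn, a rotation vector about the tool's x, y, z in rad. A call has 1 to 8 rows; each row shifts and turns the commanded pose from where the row before left it, along the tool's axes as they then stand; what a row does not reach is not made up. A row lasts 1/8 s, in which the tool goes at most 62.5 mm and 10.7 degrees, less where a joint would pass 70% of its speed; a pose out of reach is approached as far as the arm can. A call with a gripper value outside its range is refused whole. "gripper" is the finger opening in mm, from 0 to 93, set as the call begins (left out, the last holds). The fingers move at their own pace and stop on an object; "grip_force" is the grip in N (left out, the last holds). Time passes only in rows, so rows that do not move let the fingers close. It gives the time, the measured TCP pose, the force and the opening at its end, in the units of the state.
- arm.get_state(): the state, without advancing time (a new reading comes with each control period).
- vision.camera(name): name is "scene" or "side" or "wrist"; returns a dict with "color" (480x640x3 uint8, red, green, blue), "depth" (480x640 float32, mm along the optical axis (not along the pixel's ray), 0 where there is no reading), "camera_matrix" (3x3 intrinsics, pixels), "dist_coeffs" ([k1, k2, p1, p2, k3] as OpenCV has them; the pictures are not rectified), "world_from_camera" (4x4, takes a point from camera to world coordinates); the wrist camera has in their place "mount" (4x4, takes a point from camera to tool coordinates, whose origin is the TCP and whose axes are the flange's). Camera axes: x right, y down, z forward; pixel columns grow to the right and rows downward; lengths in mm; the calibration is good to about 2 mm. A picture is of the moment at which its call begins: read the wrist's pose just before it.
- arm.sign_off(): hands the job in, once; it reports no verdict.
The state is a dict: "time": time; "qpos": joint angles; "qd": joint speeds; "tau": joint torques, N m; "ee_pos": TCP position; "orientation": TCP orientation; "wrist_force": force on the tool from outside, world axes, zero at the start; "ft_torque": the same for the moment, N m; "gripper_width": finger opening in mm.
Only numpy, scipy, OpenCV 4.12 (cv2) and the standard library are available. Lean on these libraries where they do the work, as an engineer would, in place of code of your own. Each camera call takes 0.05 s, during which the arm holds its last target.

### The job

The three steel plates standing in the rack differ only in thickness: pinch each across its faces in its bay, one after the other from the robot's left to its right, to find the thickest, and stand that plate on its long edge between the vice's open jaws, down on the bed, lengthwise along the jaws and about centred. The rack boxes in a plate's ends and the vice its faces, so set the plate down in between (the black rubber mat is free for that) and take it again by its ends. Leave the other two plates standing in their bays and do not disturb the other things on the bench.

Things in the scene. Friction and masses are not known exactly. Their poses are not given: they have to be found in the camera images.
- plate_a: One of three plain steel plates, 60 mm long (own x), 50 mm high (own z), standing on edge in the rack, two small bores drawn on the faces. Thicknesses (own y) are 14, 18 and 22 mm; which is which is not told and must be felt. Mass 0.25 to 0.55 kg, varies and tells nothing. Origin: centre of the underside, top edge 50 mm above it.
- plate_b: Another of the three steel plates, see plate_a.
- plate_c: Another of the three steel plates, see plate_a.
- rack: Fixed rack, dark cheeks on a grey base, 96 mm (own x) x 236 mm (own y), 62 mm high, origin at the centre of its underside. Three bays along its y at +88 (the robot's left), 0, -88 mm, a plate in each, its length along the rack's x. Cheeks 34 mm wide in y, 4 mm higher than the plates, close both ends of each plate with 3 mm play: it can be taken only by its faces, from above, at the middle of its length.
- rack_floor (a point): Centre of the rack's floor, 8 mm above the worktop, on which the plates stand. In each bay two low lips (9 mm above this floor, 28 mm apart, 38 mm over their outsides) flank the plate's faces. 66 mm or more are free between neighbouring plates: open the fingers only part way there (40 to 50 mm).
- vice: Grey fixed machine vice, base 56 mm (own x) x 150 mm (own y), 76 mm high, origin at the centre of its underside. Jaws fixed open: gap 34 mm across its y, centred on the origin; jaws 40 to 44 mm long along x, up to 76 mm above the worktop, 8 mm higher than a plate on the bed. The gap is open at both x ends. Screw with cross handle at the -y end, out to 101 mm, 46 mm high.
- vice_bed (a point): Centre of the vice's bed between the jaws, 18 mm above the worktop, where the middle of the plate's underside belongs; axes as the vice (x along the jaws). A plate along x stands out of the jaws by 8 to 10 mm at each end, room for fingers on its ends.
- mat: Black rubber mat fixed on the worktop, 120 x 120 mm, 3 mm thick, origin at the centre of its underside; clear of other things, for setting the plate down.
- grease_tin: Bystander: tin with a lid, 68 mm across, 76 mm high, origin at the centre of its underside.
- bush: Bystander: bronze flanged bush, 58 mm across the flange, 90 mm high, origin at the centre of its underside.
- tape_roll: Bystander: roll of black tape lying flat, 62 mm across, 19 mm high, origin at the centre of its underside.
Mind the look-alikes: they are no part of the job. Leave any green look-alike of the plate_a alone.

How it is judged (in metres and radians):
On the way, in this order (a step that is already met when the one before it is completed fails the run):
1. the plate in the robot's left bay is pinched (((contact force between the fingers and plate_a above 2 N and horizontal distance between the grasp point and plate_a below 0.03 m and y of plate_a in the frame of rack between 0.06 and 0.12 m) or (contact force between the fingers and plate_b above 2 N and horizontal distance between the grasp point and plate_b below 0.03 m and y of plate_b in the frame of rack between 0.06 and 0.12 m) or (contact force between the fingers and plate_c above 2 N and horizontal distance between the grasp point and plate_c below 0.03 m and y of plate_c in the frame of rack between 0.06 and 0.12 m))), for 0.15 s.
2. the plate in the middle bay is pinched (((contact force between the fingers and plate_a above 2 N and horizontal distance between the grasp point and plate_a below 0.03 m and y of plate_a in the frame of rack between -0.03 and 0.03 m) or (contact force between the fingers and plate_b above 2 N and horizontal distance between the grasp point and plate_b below 0.03 m and y of plate_b in the frame of rack between -0.03 and 0.03 m) or (contact force between the fingers and plate_c above 2 N and horizontal distance between the grasp point and plate_c below 0.03 m and y of plate_c in the frame of rack between -0.03 and 0.03 m))), for 0.15 s.
3. the plate in the robot's right bay is pinched (((contact force between the fingers and plate_a above 2 N and horizontal distance between the grasp point and plate_a below 0.03 m and y of plate_a in the frame of rack between -0.12 and -0.06 m) or (contact force between the fingers and plate_b above 2 N and horizontal distance between the grasp point and plate_b below 0.03 m and y of plate_b in the frame of rack between -0.12 and -0.06 m) or (contact force between the fingers and plate_c above 2 N and horizontal distance between the grasp point and plate_c below 0.03 m and y of plate_c in the frame of rack between -0.12 and -0.06 m))), for 0.15 s.
At the end, for the whole second after the job is handed in: The 22 mm plate stands on the vice bed: underside within 5 mm of it, middle within 14 mm of the bed centre along the jaws and 12 mm across, upright within 0.12 rad, along the jaws within 0.35 rad, at rest; the other two upright (0.15 rad) in their bays, moved under 25 mm (x of plate_b in the frame of vice_bed between -0.014 and 0.014 m and y of plate_b in the frame of vice_bed between -0.012 and 0.012 m and z of plate_b in the frame of vice_bed between -0.005 and 0.005 m and angle between plate_b's own z axis and vertical below 0.12 rad and angle between the x axis of plate_b and the x axis of vice, either way round below 0.35 rad and linear speed of plate_b below 0.02 m/s and distance of each of plate_a, plate_c from where it was at the start of the episode below 0.025 m and angle between each of plate_a, plate_c's own z axis and vertical below 0.15 rad); the robot touches nothing.
It fails at once if the grease tin, the bush or the tape roll is pushed more than 40 mm or knocked over (distance of any of grease_tin, bush, tape_roll from where it was at the start of the episode above 0.04 m or angle between any of grease_tin, bush's own z axis and vertical above 0.6 rad).
It also fails if it takes over 72 s, if anything falls off the work surface, if the arm or the gripper's body presses on something with over 40 N, if the wrist force passes 120 N, or if a joint passes its speed limit or range.

## Working session

There is one attempt and no reset: what is moved stays moved. The work goes in short steps, Python scripts to look and compute and a tool call to move; the robot and the scene stay as the last step left them, time stands still between calls to the robot, and variables do not carry over. Pictures are saved under pics/ and viewed, and the job is handed in when it is done.

Besides the shell and the picture viewer there is one more tool, called after "Call:" by a JSON object that holds its "fn" and its "kwargs", one argument or row to a line. step_arm: Moves the arm, as the interface text tells. Its arguments: {"type":"object","properties":{"moves":{"type":"array"},"gripper":{"type":"number"},"grip_force":{"type":"number"}},"required":["moves"]}

```bash
mkdir -p pics; python3 - <<'E'
from bench import arm, vision
import cv2, numpy as np
s=arm.get_state(); print({k:np.round(v,3) for k,v in s.items()})
for n in ["scene","side","wrist"]:
    c=vision.camera(n); cv2.imwrite(f"pics/{n}0.png",c["color"][:,:,::-1])
    np.savez(f"{n}0.npz",**c)
    print(n,c["camera_matrix"].tolist(),c["dist_coeffs"],np.round(c.get("world_from_camera",c.get("mount")),3).tolist())
E
```

```text
{'time': np.float64(0.0), 'qpos': array([-0.077,  0.6  , -0.003,  1.6  ,  0.002,  0.943, -0.08 ]), 'qd': array([-0.001,  0.001, -0.001,  0.   ,  0.001, -0.001, -0.   ]), 'tau': array([ 1.0000e-03, -7.6506e+01,  1.4980e+00, -2.5234e+01, -5.2000e-02,
        1.7000e-02,  0.0000e+00]), 'ee_pos': array([ 7.24499e+02, -9.00000e-03,  2.17761e+02]), 'orientation': array([ 0.707,  0.707, -0.001, -0.   ]), 'wrist_force': array([-0.474, -0.341, -0.034]), 'ft_torque': array([-0.037, -0.035, -0.029]), 'gripper_width': np.float64(93.199)}
scene [[464.24754342971545, 0.0, 335.3747778374646], [0.0, 464.24754342971545, 237.98954968662622], [0.0, 0.0, 1.0]] [-0.09105862  0.          0.          0.          0.        ] [[-0.62, -0.513, 0.594, -137.977], [-0.785, 0.399, -0.474, 679.802], [0.006, -0.76, -0.65, 762.764], [0.0, 0.0, 0.0, 1.0]]
side [[595.5711775785713, 0.0, 326.9707085703591], [0.0, 595.5711775785713, 248.69655757986044], [0.0, 0.0, 1.0]] [-0.04098383  0.          0.          0.          0.        ] [[0.947, -0.163, 0.276, 160.292], [-0.32, -0.478, 0.818, -817.399], [-0.002, -0.863, -0.505, 664.913], [0.0, 0.0, 0.0, 1.0]]
wrist [[338.3799088079207, 0.0, 316.66002940290684], [0.0, 338.3799088079207, 237.13866530967596], [0.0, 0.0, 1.0]] [-0.04312571  0.          0.          0.          0.        ] [[0.001, -0.96, -0.279, 78.275], [1.0, 0.001, -0.0, -0.172], [0.0, -0.279, 0.96, -166.369], [0.0, 0.0, 0.0, 1.0]]
```

View pics/scene0.png

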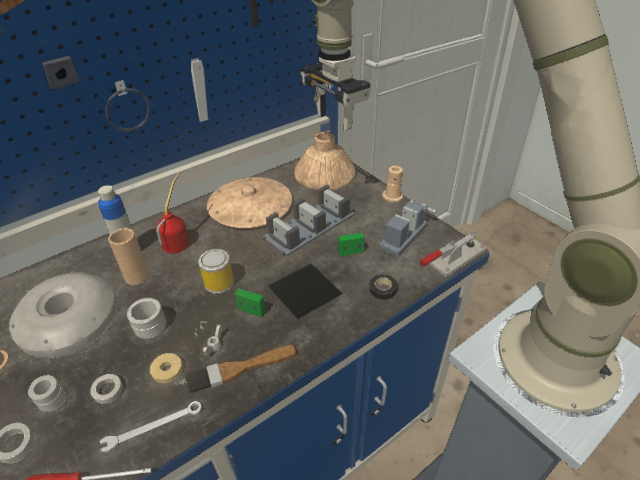

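View pics/side0.png

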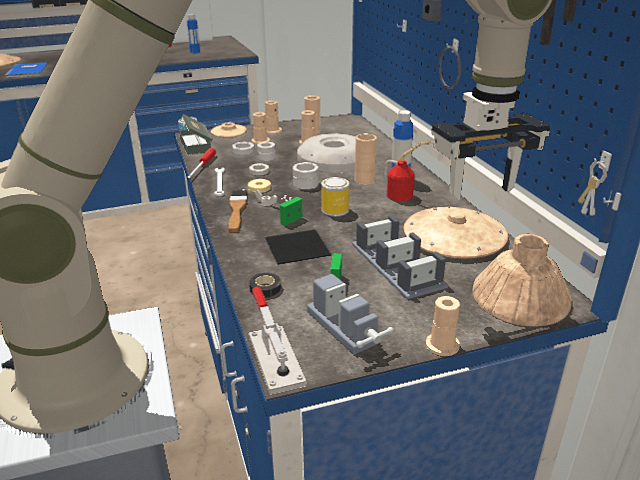

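View pics/wrist0.png

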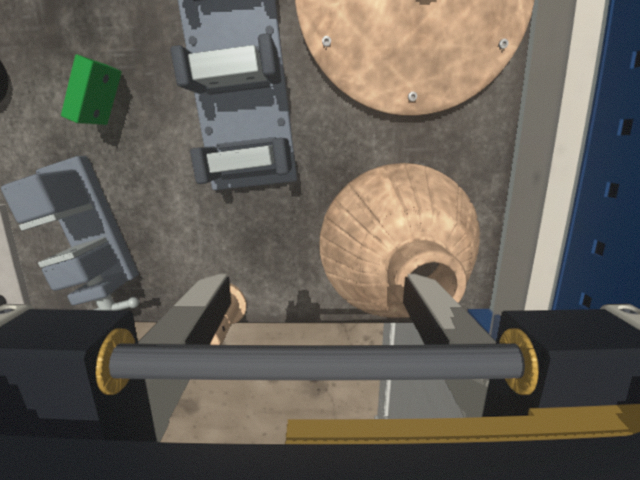

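```bash
cat > h.py <<'E'
import numpy as np, cv2
from scipy.spatial.transform import Rotation as R
def cloud(c,T):
    d=c["depth"].astype(float); h,w=d.shape
    u,v=np.meshgrid(np.arange(w),np.arange(h))
    p=cv2.undistortPoints(np.stack([u,v],-1).reshape(-1,1,2).astype(float),np.array(c["camera_matrix"]),np.array(c["dist_coeffs"])).reshape(h,w,2)
    P=np.dstack([p*d[...,None],d])
    W=P@T[:3,:3].T+T[:3,3]
    W[d==0]=np.nan
    return W
def tcp(s):
    T=np.eye(4);T[:3,:3]=R.from_quat(s["orientation"]).as_matrix();T[:3,3]=s["ee_pos"];return T
def ortho(W,col,x0,x1,y0,y1,res,zmax=200):
    # image: right=+x, up=+y ; highest z wins
    H=int((y1-y0)/res);Wd=int((x1-x0)/res)
    img=np.zeros((H,Wd,3),np.uint8);hm=np.full((H,Wd),np.nan)
    P=W.reshape(-1,3);C=col.reshape(-1,3)
    ok=np.isfinite(P[:,2])&(P[:,2]<zmax)&(P[:,2]>-20);P=P[ok];C=C[ok]
    o=np.argsort(P[:,2]);P=P[o];C=C[o]
    i=((y1-P[:,1])/res).astype(int);j=((P[:,0]-x0)/res).astype(int)
    k=(i>=0)&(i<H)&(j>=0)&(j<Wd)
    img[i[k],j[k]]=C[k];hm[i[k],j[k]]=P[k,2]
    return img,hm
E
python3 - <<'E'
from h import *
from bench import arm
s=arm.get_state()
for n in ["scene","side","wrist"]:
    c=dict(np.load(n+"0.npz"))
    T=c["world_from_camera"] if n!="wrist" else tcp(s)@c["mount"]
    W=cloud(c,T); np.save(n+"W.npy",W)
    res=1.25
    img,hm=ortho(W,c["color"],350,1050,-320,330,res,170)
    hv=cv2.applyColorMap(np.uint8(np.clip(np.nan_to_num(hm)/130*255,0,255)),cv2.COLORMAP_JET); hv[np.isnan(hm)]=0
    cv2.imwrite(f"pics/o_{n}.png",img[:,:,::-1]);cv2.imwrite(f"pics/h_{n}.png",hv)
    t=W[(np.abs(W[...,2])<8)]; print(n, len(t), np.median(t[:,2]))
E
```

```text
scene 78299 -1.1020062549516751
side 55764 1.9570162084298772
wrist 89198 0.5401181178282286
```

View pics/o_scene.png

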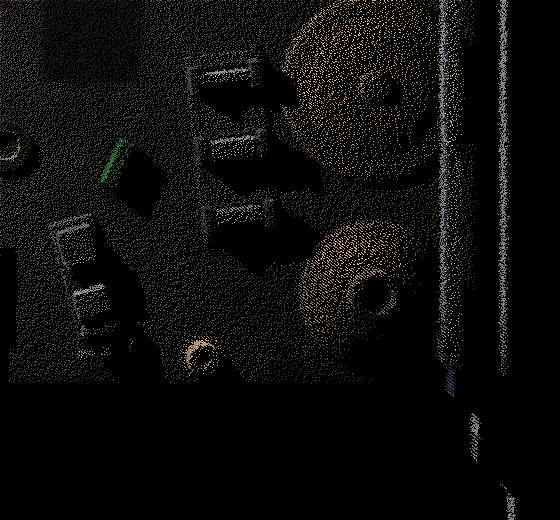

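View pics/o_wrist.png

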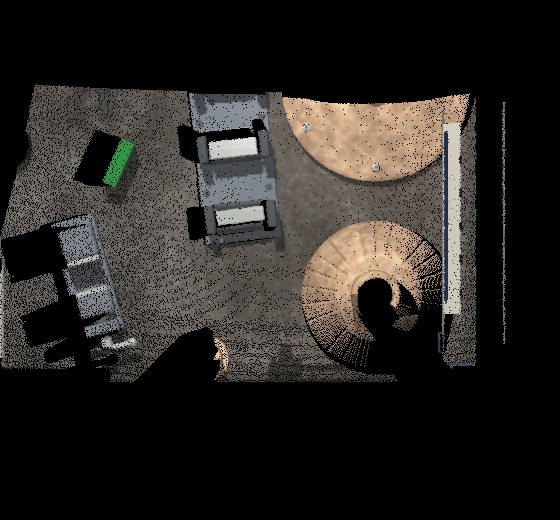

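View pics/h_scene.png

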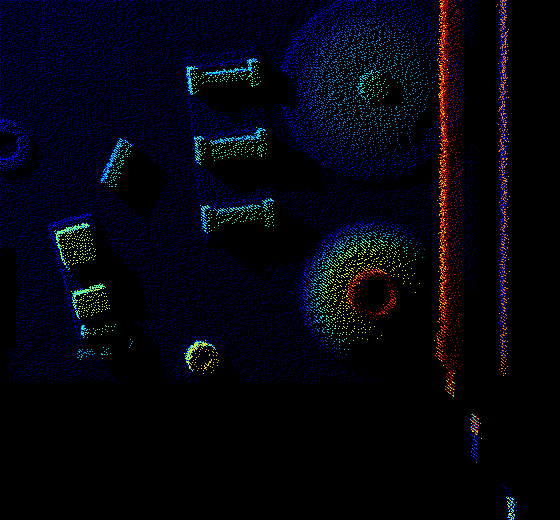

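Call:
{"fn": "step_arm", "kwargs": {
  "moves": [50, -10, 0, 0, 0, -0.18, 50, 0, 0, 0, 0, -0.18, 50, 0, 0, 0, 0, -0.18, 0, 0, 0, 0, 0, -0.18, 0, 0, 0, 0, 0, -0.18, 0, 0, 0, 0, 0, -0.18, 0, 0, 0, 0, 0, -0.18, 0, 0, 0, 0, 0, -0.18],
  "gripper": 46,
  "grip_force": 10
}}

```text
time: 1.15
ee_pos: [688.2, 145.8, 218.3]
orientation: [0.062, 0.998, -0.0, -0.0]
wrist_force: [-0.9, 0.8, -0.3]
gripper_width: 45.8
```

Call:
{"fn": "step_arm", "kwargs": {
  "moves": [0, 0, 0, 0, 0, -0.18, 0, 0, 0, 0, 0, -0.05]
}}

```text
time: 1.4
ee_pos: [688.3, 145.6, 218.2]
orientation: [-0.051, 0.999, -0.0, -0.0]
wrist_force: [-1.3, 0.1, -0.4]
gripper_width: 45.8
```

```bash
cat > look.py <<'E'
import sys
from h import *
from bench import arm, vision
def look(tag,x0=350,x1=1050,y0=-200,y1=330,res=1.0,zmax=170):
    s=arm.get_state(); c=vision.camera("wrist")
    print(round(s["time"],2),np.round(s["ee_pos"],1),np.round(s["qpos"],2))
    W=cloud(c,tcp(s)@c["mount"]); np.save(f"W_{tag}.npy",W); np.save(f"C_{tag}.npy",c["color"])
    cv2.imwrite(f"pics/w_{tag}.png",c["color"][:,:,::-1])
    img,hm=ortho(W,c["color"],x0,x1,y0,y1,res,zmax)
    cv2.imwrite(f"pics/o_{tag}.png",img[:,:,::-1])
    return W,c["color"]
if __name__=="__main__": look(sys.argv[1])
E
python3 look.py 1
```

```text
1.4 [688.3 145.6 218.2] [-0.    0.61 -0.46  1.63  0.31  0.97  1.1 ]
```

View pics/w_1.png

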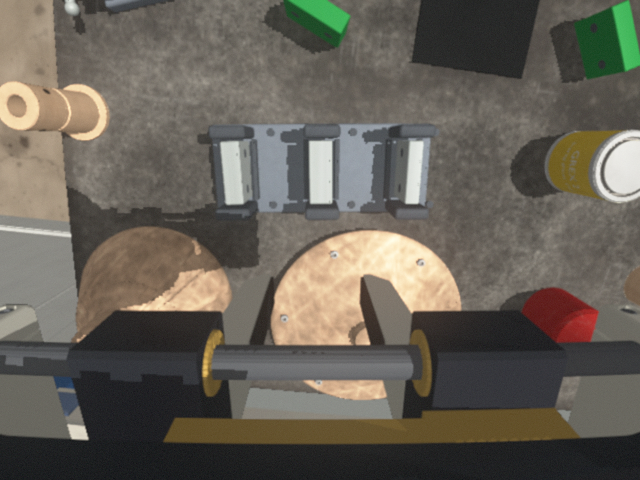

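View pics/o_1.png

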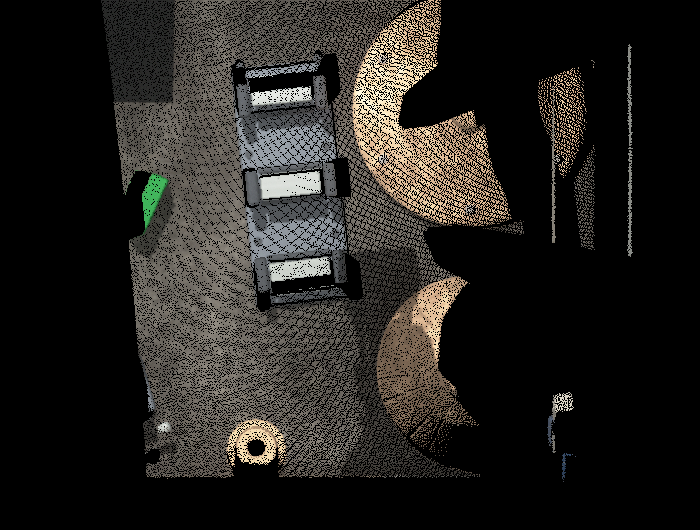

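```bash
python3 - <<'E'
from h import *
W=np.load("W_1.npy");C=np.load("C_1.npy").astype(int)
z=W[...,2];print("table",np.nanmedian(z[np.abs(z)<10]))
m=(C.min(2)>150)&(z>48)&(z<72)&(W[...,0]>560)&(W[...,0]<720)&(W[...,1]>0)&(W[...,1]<280)
n,l,st,ce=cv2.connectedComponentsWithStats(m.astype(np.uint8))
cs=[]
for i in range(1,n):
    if st[i,4]>80:
        P=W[l==i]; r=cv2.minAreaRect(P[:,:2].astype(np.float32)); print(st[i],np.round(r[0],1),np.round(r[1],1),round(r[2],1),np.round(np.median(P[:,2]),1)); cs.append(r[0])
# cheeks top
d=(z>57)&(z<70)&(C.max(2)<120)&(W[...,0]>560)&(W[...,0]<720)&(W[...,1]>0)&(W[...,1]<280)
n,l,st,ce=cv2.connectedComponentsWithStats(d.astype(np.uint8))
for i in range(1,n):
    if st[i,4]>80:
        P=W[l==i]; r=cv2.minAreaRect(P[:,:2].astype(np.float32)); print('ck',np.round(r[0],1),np.round(r[1],1),round(r[2],1),np.round(np.median(P[:,2]),1))
E
python3 - <<'E'
import cv2
i=cv2.imread('pics/w_1.png')[110:230,190:450]
cv2.imwrite('pics/crop1.png',cv2.resize(i,None,fx=3,fy=3))
E
```

```text
table 0.47182007175621266
[ 220  141   24   64 1160] [650.   60.7] [59.6 18.1] 7.1 58.3
[ 309  140   23   64 1415] [640.7 144.7] [59.6 21. ] 6.6 58.3
[405 140  18  64 875] [631.2 234. ] [59.8 14. ] 6.0 58.2
ck [612.   54.9] [10.9 34.3] 7.4 61.9
ck [602.5 141.5] [11.6 33.1] 5.9 61.9
ck [593.5 229.5] [10.6 33.4] 6.2 62.0
ck [670.7 237.5] [12.  33.6] 6.1 61.8
ck [689.5  63.5] [12.1 32.4] 6.0 61.9
ck [679.9 150.3] [11.1 32.4] 5.9 61.9
```

View pics/crop1.png

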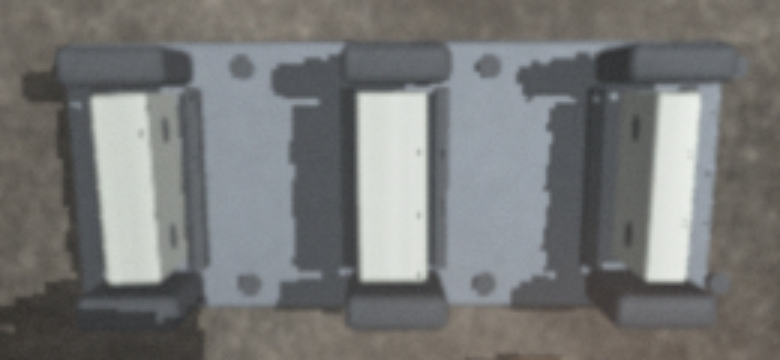

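Call:
{"fn": "step_arm", "kwargs": {
  "moves": [24, 47, 0, 0, 0, 0, 24, 47, 40, 0, 0, 0, 0, 0, 50, 0, 0, 0, 0, 0, 30, 0, 0, 0, 0, 0, 0, 0, 0, 0]
}}

```text
time: 2.08
ee_pos: [631.5, 231.7, 98.5]
orientation: [-0.049, 0.999, -0.001, -0.002]
wrist_force: [-0.5, 0.4, 0.2]
gripper_width: 45.9
```

Call:
{"fn": "step_arm", "kwargs": {
  "moves": [0, 2, 35, 0, 0, 0, 0, 0, 31, 0, 0, 0, 0, 0, 0, 0, 0, 0]
}}

```text
time: 2.45
ee_pos: [632.4, 233.9, 34.4]
orientation: [-0.049, 0.999, -0.0, -0.001]
wrist_force: [0.3, -0.4, 0.3]
gripper_width: 46.0
```

Call:
{"fn": "step_arm", "kwargs": {
  "moves": [0, 0, 0, 0, 0, 0, 0, 0, 0, 0, 0, 0, 0, 0, 0, 0, 0, 0, 0, 0, 0, 0, 0, 0, 0, 0, 0, 0, 0, 0, 0, 0, 0, 0, 0, 0],
  "gripper": 0,
  "grip_force": 10
}}

```text
time: 3.2
ee_pos: [633.1, 234.2, 35.6]
orientation: [-0.049, 0.999, -0.0, 0.0]
wrist_force: [-0.8, -1.1, 6.7]
gripper_width: 13.9
```

Call:
{"fn": "step_arm", "kwargs": {
  "moves": [0, 0, 0, 0, 0, 0, 0, 0, 0, 0, 0, 0]
}}

```text
time: 3.45
ee_pos: [633.1, 234.2, 35.6]
orientation: [-0.049, 0.999, -0.0, 0.0]
wrist_force: [-0.9, -1.2, 6.2]
gripper_width: 14.0
```

Call:
{"fn": "step_arm", "kwargs": {
  "moves": [0, 0, 0, 0, 0, 0, 0, 0, 0, 0, 0, 0, 0, 0, 0, 0, 0, 0, 0, 0, 0, 0, 0, 0],
  "gripper": 46
}}

```text
time: 3.95
ee_pos: [632.7, 234.3, 34.7]
orientation: [-0.05, 0.999, -0.0, -0.0]
wrist_force: [-0.8, -0.7, -0.6]
gripper_width: 45.0
```

Call:
{"fn": "step_arm", "kwargs": {
  "moves": [0, 0, -40, 0, 0, 0, 0, 0, -25, 0, 0, 0, 0, 0, 0, 0, 0, 0]
}}

```text
time: 4.32
ee_pos: [633.8, 234.8, 101.7]
orientation: [-0.049, 0.999, 0.001, 0.002]
wrist_force: [0.6, 0.2, -1.4]
gripper_width: 46.2
```

Call:
{"fn": "step_arm", "kwargs": {
  "moves": [1, -45, 0, 0, 0, 0, 1, -45, 0, 0, 0, 0, 0, 0, 0, 0, 0, 0, 0, 0, 0, 0, 0, 0]
}}

```text
time: 4.82
ee_pos: [639.3, 144.9, 99.0]
orientation: [-0.05, 0.999, 0.0, -0.0]
wrist_force: [-0.7, 0.5, -0.2]
gripper_width: 46.0
```

Call:
{"fn": "step_arm", "kwargs": {
  "moves": [-1, 0, 35, 0, 0, 0, 0, 0, 31, 0, 0, 0, 0, 0, 0, 0, 0, 0]
}}

```text
time: 5.2
ee_pos: [638.8, 146.0, 31.5]
orientation: [-0.051, 0.999, -0.0, -0.002]
wrist_force: [-0.1, 0.5, -0.0]
gripper_width: 46.1
```

Call:
{"fn": "step_arm", "kwargs": {
  "moves": [0, 0, 0, 0, 0, 0, 0, 0, 0, 0, 0, 0, 0, 0, 0, 0, 0, 0, 0, 0, 0, 0, 0, 0, 0, 0, 0, 0, 0, 0, 0, 0, 0, 0, 0, 0, 0, 0, 0, 0, 0, 0],
  "gripper": 0
}}

```text
time: 6.08
ee_pos: [641.3, 144.6, 34.9]
orientation: [-0.05, 0.999, 0.0, 0.001]
wrist_force: [-0.4, -0.4, 6.9]
gripper_width: 22.2
```

Call:
{"fn": "step_arm", "kwargs": {
  "moves": [0, 0, 0, 0, 0, 0, 0, 0, 0, 0, 0, 0, 0, 0, 0, 0, 0, 0, 0, 0, 0, 0, 0, 0],
  "gripper": 46
}}

```text
time: 6.58
ee_pos: [640.6, 144.6, 33.7]
orientation: [-0.05, 0.999, -0.0, -0.0]
wrist_force: [0.3, -0.3, -0.9]
gripper_width: 46.1
```

Call:
{"fn": "step_arm", "kwargs": {
  "moves": [0, 0, -40, 0, 0, 0, 0, 0, -25, 0, 0, 0, 0, 0, 0, 0, 0, 0]
}}

```text
time: 6.95
ee_pos: [641.7, 144.9, 100.7]
orientation: [-0.049, 0.999, 0.0, 0.002]
wrist_force: [-0.1, -0.4, -0.1]
gripper_width: 45.8
```

Call:
{"fn": "step_arm", "kwargs": {
  "moves": [1, -44, 0, 0, 0, 0, 0, -44, 0, 0, 0, 0, 0, 0, 0, 0, 0, 0, 0, 0, 0, 0, 0, 0]
}}

```text
time: 7.45
ee_pos: [648.0, 57.4, 98.0]
orientation: [-0.05, 0.999, 0.0, -0.001]
wrist_force: [-0.2, -0.0, 0.0]
gripper_width: 46.0
```

Call:
{"fn": "step_arm", "kwargs": {
  "moves": [-1, 1, 35, 0, 0, 0, 0, 0, 30, 0, 0, 0, 0, 0, 0, 0, 0, 0]
}}

```text
time: 7.82
ee_pos: [647.5, 59.7, 31.7]
orientation: [-0.051, 0.999, 0.0, -0.002]
wrist_force: [-0.2, 0.3, 0.7]
gripper_width: 45.8
```

Call:
{"fn": "step_arm", "kwargs": {
  "moves": [0, 0, 0, 0, 0, 0, 0, 0, 0, 0, 0, 0, 0, 0, 0, 0, 0, 0, 0, 0, 0, 0, 0, 0, 0, 0, 0, 0, 0, 0, 0, 0, 0, 0, 0, 0, 0, 0, 0, 0, 0, 0],
  "gripper": 0
}}

```text
time: 8.7
ee_pos: [649.8, 58.3, 34.8]
orientation: [-0.05, 0.999, 0.0, 0.001]
wrist_force: [-1.8, 1.5, 6.9]
gripper_width: 17.9
```

Call:
{"fn": "step_arm", "kwargs": {
  "moves": [0, 0, 0, 0, 0, 0, 0, 0, 0, 0, 0, 0, 0, 0, 0, 0, 0, 0, 0, 0, 0, 0, 0, 0],
  "gripper": 46
}}

```text
time: 9.2
ee_pos: [649.2, 57.9, 33.7]
orientation: [-0.05, 0.999, -0.0, -0.0]
wrist_force: [0.6, -0.1, -0.2]
gripper_width: 45.8
```

Call:
{"fn": "step_arm", "kwargs": {
  "moves": [0, 0, -40, 0, 0, 0, 0, 0, -25, 0, 0, 0, 0, 0, 0, 0, 0, 0]
}}

```text
time: 9.57
ee_pos: [650.4, 58.2, 100.7]
orientation: [-0.049, 0.999, 0.0, 0.002]
wrist_force: [0.1, 0.4, -0.6]
gripper_width: 46.2
```

Call:
{"fn": "step_arm", "kwargs": {
  "moves": [0, 43, 0, 0, 0, 0, 0, 43, 0, 0, 0, 0, 0, 0, 0, 0, 0, 0, 0, 0, 0, 0, 0, 0]
}}

```text
time: 10.07
ee_pos: [640.3, 142.9, 97.8]
orientation: [-0.05, 0.999, -0.001, -0.001]
wrist_force: [0.2, -1.2, -0.1]
gripper_width: 45.5
```

Call:
{"fn": "step_arm", "kwargs": {
  "moves": [0, 2, 35, 0, 0, 0, 0, 0, 35, 0, 0, 0, 0, 0, 0, 0, 0, 0]
}}

```text
time: 10.45
ee_pos: [639.0, 143.3, 26.2]
orientation: [-0.049, 0.999, -0.001, -0.002]
wrist_force: [0.0, 0.5, -0.0]
gripper_width: 45.9
```

Call:
{"fn": "step_arm", "kwargs": {
  "moves": [0, 0, 0, 0, 0, 0, 0, 0, 0, 0, 0, 0, 0, 0, 0, 0, 0, 0, 0, 0, 0, 0, 0, 0, 0, 0, 0, 0, 0, 0, 0, 0, 0, 0, 0, 0],
  "gripper": 0,
  "grip_force": 45
}}

```text
time: 11.2
ee_pos: [641.3, 145.3, 30.1]
orientation: [-0.049, 0.999, -0.0, 0.001]
wrist_force: [0.3, -2.2, 6.7]
gripper_width: 21.4
```

Call:
{"fn": "step_arm", "kwargs": {
  "moves": [0, 0, -30, 0, 0, 0, 0, 0, -45, 0, 0, 0, 0, 0, -45, 0, 0, 0, 0, 0, 0, 0, 0, 0]
}}

```text
time: 11.7
ee_pos: [642.1, 146.2, 152.3]
orientation: [-0.049, 0.999, 0.001, 0.003]
wrist_force: [0.5, -0.0, -4.3]
gripper_width: 21.9
```

```bash
python3 - <<'E'
from h import *
from look import look
W,C=look("2")
from bench import vision
c=vision.camera("scene"); Ws=cloud(c,c["world_from_camera"]); cv2.imwrite("pics/s2.png",c["color"][:,:,::-1]); 
np.save("Ws2.npy",Ws);np.save("Cs2.npy",c["color"])
E
```

```text
11.7 [642.1 146.2 152.3] [-0.01  0.63 -0.46  1.8   0.37  0.79  1.01]
```

View pics/w_2.png

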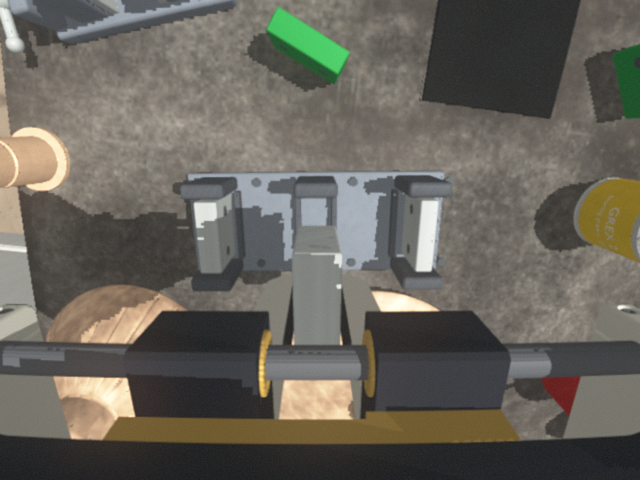

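View pics/s2.png

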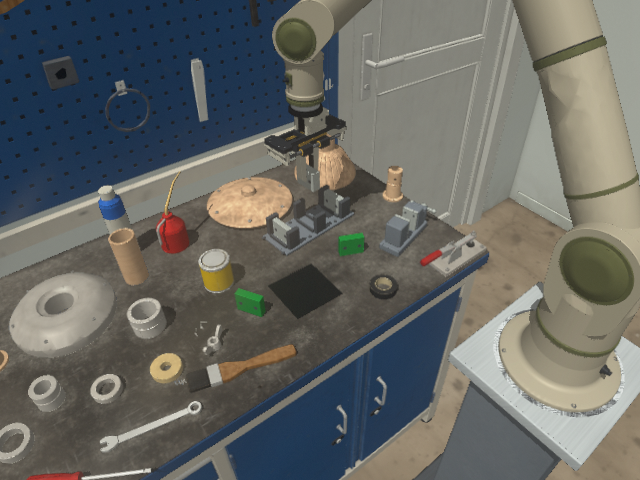

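```bash
python3 - <<'E'
from h import *
W=np.load("Ws2.npy");C=np.load("Cs2.npy").astype(int)
img,hm=ortho(W,np.load("Cs2.npy"),330,750,-150,450,1.0,170)
cv2.imwrite("pics/o_s2.png",img[:,:,::-1])
z=W[...,2]
def rep(name,m,mn=100):
    n,l,st,ce=cv2.connectedComponentsWithStats(m.astype(np.uint8))
    for i in range(1,n):
        if st[i,4]>mn:
            P=W[l==i]; r=cv2.minAreaRect(P[:,:2].astype(np.float32)); print(name,np.round(ce[i]),np.round(r[0],1),np.round(r[1],1),round(r[2],1),'z',np.round(np.percentile(P[:,2],[5,50,95]),1))
reg=(W[...,0]>330)&(W[...,0]<620)&(W[...,1]<480)&(W[...,1]>-200)
rep('mat',reg&(C.max(2)<38)&(np.abs(z)<9),500)
g=(C[...,1]>C[...,0]+50)&(C[...,1]>C[...,2]+40)
rep('green',g,60)
y=(C[...,0]>150)&(C[...,2]<70)&(C[...,1]>110)&(W[...,0]<700)
rep('tin',y,60)
rep('vicetop',reg&(z>68)&(z<82)&(W[...,1]<120),60)
W1=np.load("W_2.npy");C1=np.load("C_2.npy").astype(int);W=W1;z=W[...,2];C=C1
print('wrist')
rep('mat',(C.max(2)<38)&(np.abs(z)<9)&(W[...,0]<560)&(W[...,1]>150),500)
W=np.load("sideW.npy");z=W[...,2];C=dict(np.load("side0.npz"))["color"].astype(int);print("side")
reg=(W[...,0]>330)&(W[...,0]<620)&(W[...,1]<480)&(W[...,1]>-200)
rep('mat',reg&(C.max(2)<38)&(np.abs(z)<9),300)
rep('vicetop',reg&(z>71)&(z<82)&(W[...,1]<120),60)
rep('green',(C[...,1]>C[...,0]+50)&(C[...,1]>C[...,2]+40),60)
E
```

```text
green [351. 243.] [495.5 127.6] [58.4 19.6] 64.4 z [nan nan nan]
green [249. 301.] [483.5 414.4] [60.6 20.3] 29.4 z [nan nan nan]
tin [210. 280.] [585.9 456. ] [41.1  9.2] 30.9 z [ 9.5 36.4 61.1]
vicetop [395. 176.] [ 594.3 -109.5] [39. 19.] 45.5 z [68.9 75.  80.9]
vicetop [413. 208.] [463.6 -47.1] [41.4 38.8] 13.3 z [69.2 73.5 76.2]
vicetop [398. 223.] [444.8  23.3] [43.5 51. ] 14.6 z [69.8 73.7 75.9]
wrist
side
vicetop [328. 284.] [444.9  21.7] [45.1 49.3] 15.6 z [72.4 77.3 79.4]
vicetop [353. 303.] [465.6 -49.3] [44.8 37. ] 17.9 z [72.2 77.1 79.3]
vicetop [446. 315.] [ 597.3 -127.7] [21.2 40.5] 47.9 z [71.6 76.1 80.9]
green [291. 210.] [507.9 452.8] [163.7  33.4] 57.0 z [nan nan nan]
green [336. 265.] [512.7 162.3] [145.   17.1] 65.9 z [28.6 51.1 53.7]
```

View pics/o_s2.png

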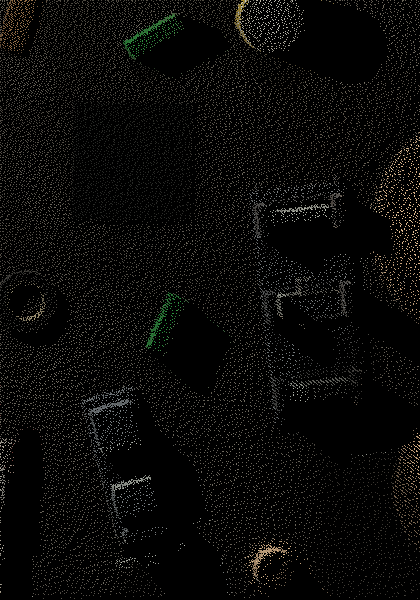

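Call:
{"fn": "step_arm", "kwargs": {
  "moves": [20, 20, 0, 0, 0, 0, 32, 32, 0, 0, 0, 0, 32, 32, 0, 0, 0, 0, 32, 32, 0, 0, 0, 0, 26, 25, 0, 0, 0, 0, 15, 15, 30, 0, 0, 0, 0, 0, 30, 0, 0, 0, 0, 0, 0, 0, 0, 0]
}}

```text
time: 12.8
ee_pos: [466.7, 284.0, 85.9]
orientation: [-0.05, 0.999, -0.002, -0.003]
wrist_force: [0.7, -0.5, -4.1]
gripper_width: 21.5
```

```bash
python3 - <<'E'
from h import *
from look import look
W,C=look("3")
E
```

```text
12.8 [466.7 284.   85.9] [-0.38  0.61 -0.39  2.1   0.44  0.52  0.57]
```

View pics/w_3.png

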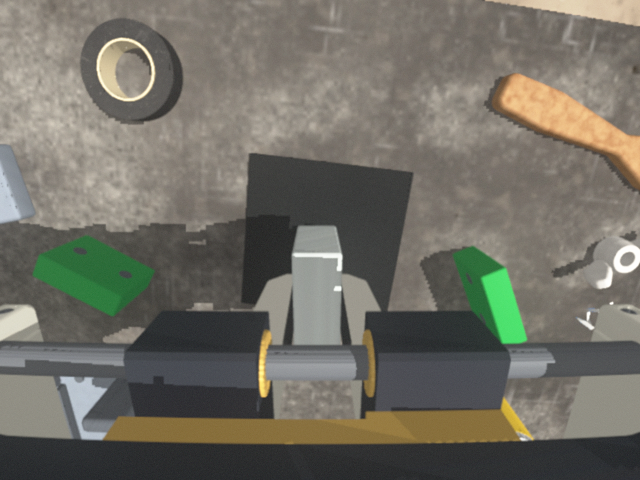

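Call:
{"fn": "step_arm", "kwargs": {
  "moves": [0, 0, 30, 0, 0, 0, 0, 0, 22, 0, 0, 0, 0, 0, 3, 0, 0, 0, 0, 0, 0, 0, 0, 0, 0, 0, 0, 0, 0, 0]
}}

```text
time: 13.48
ee_pos: [469.5, 285.5, 34.9]
orientation: [-0.049, 0.999, 0.0, 0.001]
wrist_force: [0.1, 0.3, -4.1]
gripper_width: 21.7
```

Call:
{"fn": "step_arm", "kwargs": {
  "moves": [0, 0, 5, 0, 0, 0, 0, 0, 3, 0, 0, 0, 0, 0, 0, 0, 0, 0]
}}

```text
time: 13.85
ee_pos: [468.8, 285.2, 25.6]
orientation: [-0.05, 0.999, -0.0, -0.0]
wrist_force: [0.1, 0.6, -5.0]
gripper_width: 21.6
```

Call:
{"fn": "step_arm", "kwargs": {
  "moves": [0, 0, 1.5, 0, 0, 0, 0, 0, 0, 0, 0, 0]
}}

```text
time: 14.1
ee_pos: [468.9, 285.3, 25.0]
orientation: [-0.05, 0.999, -0.0, 0.0]
wrist_force: [-1.4, -2.2, 4.5]
gripper_width: 21.8
```

Call:
{"fn": "step_arm", "kwargs": {
  "moves": [0, 0, 0, 0, 0, 0, 0, 0, 0, 0, 0, 0, 0, 0, 0, 0, 0, 0, 0, 0, 0, 0, 0, 0],
  "gripper": 50
}}

```text
time: 14.6
ee_pos: [468.9, 285.3, 24.3]
orientation: [-0.05, 0.999, -0.0, 0.0]
wrist_force: [0.5, -0.7, 0.0]
gripper_width: 49.5
```

Call:
{"fn": "step_arm", "kwargs": {
  "moves": [0, 0, -40, 0, 0, 0, 0, 0, -50, 0, 0, 0, 0, 0, -10, 0, 0, 0.18, 0, 0, 0, 0, 0, 0.18, 0, 0, 0, 0, 0, 0.18, 0, 0, 0, 0, 0, 0.18, 0, 0, 0, 0, 0, 0.18, 0, 0, 0, 0, 0, 0.18],
  "gripper": 93
}}

```text
time: 15.6
ee_pos: [468.8, 285.3, 124.4]
orientation: [0.474, 0.881, -0.0, -0.0]
wrist_force: [0.3, 0.2, -0.0]
gripper_width: 92.9
```

Call:
{"fn": "step_arm", "kwargs": {
  "moves": [0, 0, 0, 0, 0, 0.18, 0, 0, 0, 0, 0, 0.18, 0, 0, 0, 0, 0, 0.13, 0, 0, 0, 0, 0, 0, 0, 0, 0, 0, 0, 0]
}}

```text
time: 16.23
ee_pos: [468.8, 285.3, 124.3]
orientation: [0.67, 0.743, -0.0, 0.0]
wrist_force: [0.3, 0.9, -0.3]
gripper_width: 92.9
```

```bash
python3 - <<'E'
from h import *
from look import look
W,C=look("4")
from bench import vision,arm
print(arm.get_state()["orientation"])
for n in ("scene","side"):
    c=vision.camera(n); Ws=cloud(c,c["world_from_camera"]); cv2.imwrite(f"pics/{n}4.png",c["color"][:,:,::-1])
    np.save(f"W_{n}4.npy",Ws);np.save(f"C_{n}4.npy",c["color"])
E
```

```text
16.23 [468.8 285.3 124.3] [-0.66  0.52  0.01  2.09 -0.01  0.53 -0.54]
[ 6.69987402e-01  7.42372466e-01 -4.57398082e-05 -2.48946346e-05]
```

View pics/w_4.png

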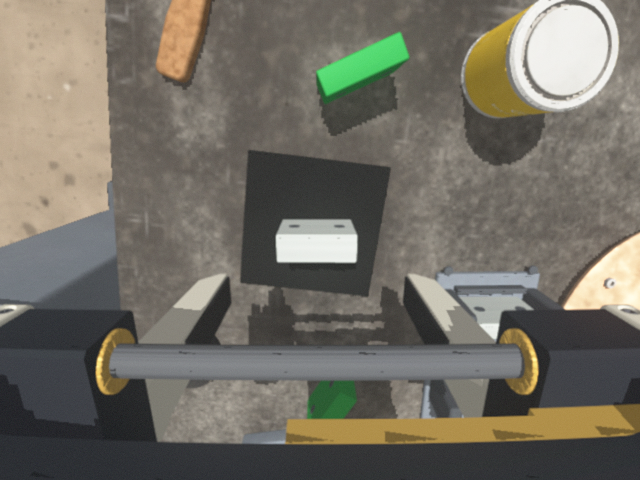

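View pics/side4.png

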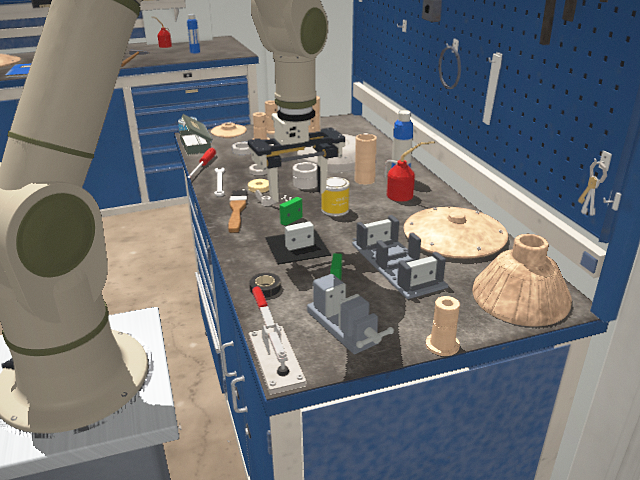

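```bash
python3 - <<'E'
from h import *
W=np.load("W_4.npy");C=np.load("C_4.npy").astype(int);z=W[...,2]
m=(C.min(2)>190)&(z>45)&(z<62)&(W[...,0]<540)&(W[...,1]<340)&(W[...,1]>240)
n,l,st,ce=cv2.connectedComponentsWithStats(m.astype(np.uint8))
for i in range(1,n):
    if st[i,4]>100:
        P=W[l==i];r=cv2.minAreaRect(P[:,:2].astype(np.float32));print(st[i],np.round(r[0],1),np.round(r[1],1),r[2],np.median(P[:,2]))
E
```

```text
[ 276  234   81   28 2234] [468.1 286.4] [59.3 21.3] 5.7511091232299805 53.374379735363036
```

Call:
{"fn": "step_arm", "kwargs": {
  "moves": [1, -1, 35, 0, 0, 0, 0, 0, 40, 0, 0, 0, 0, 0, 28, 0, 0, 0, 0, 0, 5, 0, 0, 0, 0, 0, 0, 0, 0, 0]
}}

```text
time: 17.0
ee_pos: [468.0, 286.1, 16.6]
orientation: [0.671, 0.742, -0.0, -0.0]
wrist_force: [-0.0, -0.2, 0.3]
gripper_width: 92.8
```

Call:
{"fn": "step_arm", "kwargs": {
  "moves": [0, 0, 0, 0, 0, 0, 0, 0, 0, 0, 0, 0, 0, 0, 0, 0, 0, 0, 0, 0, 0, 0, 0, 0, 0, 0, 0, 0, 0, 0, 0, 0, 0, 0, 0, 0, 0, 0, 0, 0, 0, 0],
  "gripper": 0,
  "grip_force": 45
}}

```text
time: 17.88
ee_pos: [468.1, 286.4, 16.8]
orientation: [0.671, 0.742, 0.0, 0.0]
wrist_force: [-0.5, 0.4, 5.7]
gripper_width: 59.7
```

```bash
python3 - <<'E'
from h import *
# vice from side+scene+wrist clouds: jaw tops
for n in ("scene4","side4","1","2"):
    W=np.load(f"W_{n}.npy");z=W[...,2]
    off=np.nanmedian(z[(np.abs(z)<8)]); 
    t=(z-off>72.5)&(z-off<79.5)&(W[...,0]>390)&(W[...,0]<520)&(W[...,1]<75)&(W[...,1]>-95)
    k,l,st,ce=cv2.connectedComponentsWithStats(t.astype(np.uint8))
    print(n,'off',off)
    for i in range(1,k):
        if st[i,4]>40:
            P=W[l==i];r=cv2.minAreaRect(P[:,:2].astype(np.float32));print(ce[i].round(),st[i,4],np.round(r[0],1),np.round(r[1],1),round(r[2],1),np.round(cv2.boxPoints(r),1).tolist())
E
```

```text
scene4 off -1.1271204060224136
[413. 208.] 138 [463.9 -48.3] [43.  36.7] 15.2 [[438.3999938964844, -36.20000076293945], [448.0, -71.5999984741211], [489.5, -60.400001525878906], [479.8999938964844, -25.0]]
[398. 222.] 219 [445.   22.8] [42.2 48. ] 16.7 [[418.0, 39.79999923706055], [431.70001220703125, -6.300000190734863], [472.1000061035156, 5.800000190734863], [458.29998779296875, 51.900001525878906]]
side4 off 1.921901206041639
[328. 283.] 355 [445.5  22.1] [44.7 49.2] 16.6 [[417.1000061035156, 39.20000076293945], [431.20001220703125, -7.900000095367432], [474.0, 4.900000095367432], [459.8999938964844, 52.0]]
[353. 303.] 319 [465.4 -49.5] [45.4 35. ] 14.2 [[439.1000061035156, -38.099998474121094], [447.70001220703125, -72.0999984741211], [491.70001220703125, -60.900001525878906], [483.20001220703125, -27.0]]
1 off 0.40682622236573707
2 off 0.4465461111747686
```

Call:
{"fn": "step_arm", "kwargs": {
  "moves": [0, 0, -30, 0, 0, 0, 0, 0, -50, 0, 0, 0, -20, 0, -50, 0, 0, 0, -50, -7, 0, 0, 0, 0, -55, -8, 0, 0, 0, 0, -55, -8, 0, 0, 0, 0, -55, -8, 0, 0, 0, 0, -50, -8, 0, 0, 0, 0]
}}

```text
time: 18.88
ee_pos: [456.6, -3.3, 146.0]
orientation: [0.671, 0.741, -0.0, -0.0]
wrist_force: [0.3, -0.1, -5.1]
gripper_width: 59.9
```

Call:
{"fn": "step_arm", "kwargs": {
  "moves": [-35, -5, 0, 0, 0, 0, -19, -3, 0, 0, 0, -0.088, 0, 0, 0, 0, 0, -0.088, 0, 0, 0, 0, 0, 0, 0, 0, 0, 0, 0, 0]
}}

```text
time: 19.5
ee_pos: [454.6, -55.6, 146.2]
orientation: [0.604, 0.797, -0.0, -0.0]
wrist_force: [0.3, -0.1, -5.2]
gripper_width: 59.6
```

```bash
python3 - <<'E'
from look import look
W,C=look("5")
E
```

```text
19.5 [454.6 -55.6 146.2] [ 0.06  0.4  -0.08  2.26  0.07  0.48  0.2 ]
```

View pics/w_5.png

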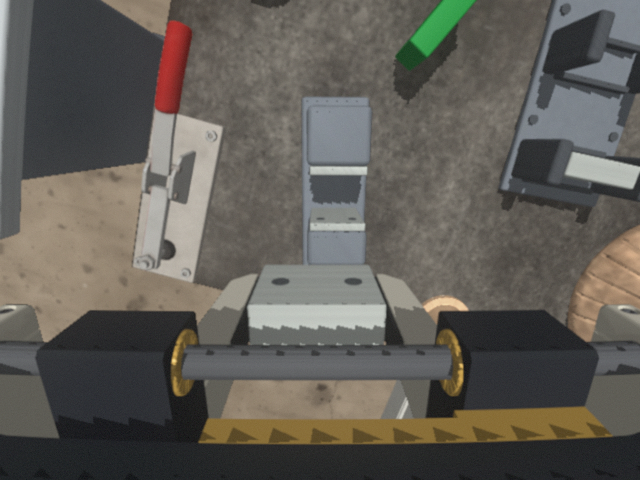

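```bash
python3 - <<'E'
from h import *
W=np.load("W_5.npy");C=np.load("C_5.npy").astype(int);z=W[...,2]
print('off',np.nanmedian(z[np.abs(z)<8]))
def rr(name,t):
    k,l,st,ce=cv2.connectedComponentsWithStats(t.astype(np.uint8))
    for i in range(1,k):
        if st[i,4]>60:
            P=W[l==i];r=cv2.minAreaRect(P[:,:2].astype(np.float32));print(name,ce[i].round(),st[i,4],np.round(r[0],1),np.round(r[1],1),round(r[2],1),'z',np.round(np.median(P[:,2]),1),np.round(cv2.boxPoints(r)).tolist())
reg=(W[...,0]>390)&(W[...,0]<520)&(W[...,1]<80)&(W[...,1]>-95)
rr('top',reg&(z>73)&(z<80))
rr('bed',reg&(z>13)&(z<23))
h=reg&(z>6)&(z<90)
# column profile along vice y through centre
a=np.deg2rad(16.5);ex=np.array([np.cos(a),np.sin(a)]);ey=np.array([-ex[1],ex[0]])
d=W[...,:2]-np.array([455.5,-16.5]);u=d@ex;v=d@ey
for k in range(-40,45,2):
    m=(np.abs(u)<12)&(np.abs(v-k)<1)
    if m.sum(): print(k,m.sum(),np.round(np.percentile(z[m],[10,50,90]),0),end=' | ')
# held plate
P=W[(W[...,1]>-110)&(W[...,1]<-20)&(z>125)&(z<190)&(np.abs(W[...,0]-455)<40)]
print()
m=(z>172)&(z<190)&(np.abs(W[...,0]-455)<45)&(C.min(2)>180)
rr('plate',m)
m=(z>120)&(z<190)&(np.abs(W[...,0]-455)<45)&(np.abs(W[...,1]+55)<40)
Q=W[m];print(len(Q),np.percentile(Q[:,2],[1,10,50,90,99]))
E
python3 - <<'E'
import cv2
i=cv2.imread('pics/w_5.png')[85:350,230:410]
cv2.imwrite('pics/crop5.png',cv2.resize(i,None,fx=2.2,fy=2.2))
E
```

```text
off 0.3362214310065781
top [339. 140.] 4301 [448.   22.7] [43.3 45.6] 15.8 z 76.1 [[421.0, 39.0], [433.0, -5.0], [475.0, 7.0], [463.0, 51.0]]
top [336. 243.] 2423 [467.3 -47.3] [43.5 32.6] 15.8 z 76.2 [[442.0, -38.0], [451.0, -69.0], [493.0, -57.0], [484.0, -26.0]]
bed [328. 174.] 3526 [458.1 -14. ] [ 56.4 146.7] 15.5 z 18.2 [[411.0, 49.0], [450.0, -92.0], [505.0, -77.0], [466.0, 64.0]]
-40 309 [ 76. 183. 183.] | -38 295 [ 76. 182. 183.] | -36 319 [ 76. 183. 183.] | -34 312 [ 76. 182. 183.] | -32 315 [ 76. 183. 183.] | -30 323 [ 76. 182. 183.] | -28 951 [134. 169. 183.] | -26 1474 [137. 162. 180.] | -24 96 [73. 75. 76.] | -22 67 [75. 76. 77.] | -20 91 [76. 77. 77.] | -18 386 [27. 56. 76.] | -16 738 [ 26. 258. 261.] | -14 6319 [258. 265. 270.] | -12 1411 [247. 267. 271.] | -10 742 [247. 248. 249.] | -8 1128 [247. 248. 249.] | -6 1712 [243. 246. 248.] | -4 105 [ 18.  19. 246.] | -2 55 [17. 18. 19.] | 0 64 [18. 18. 19.] | 2 70 [18. 19. 19.] | 4 54 [18. 18. 19.] | 6 63 [17. 18. 19.] | 8 71 [18. 18. 19.] | 10 54 [17. 18. 19.] | 12 13 [18. 19. 20.] | 16 7 [75. 75. 76.] | 18 85 [75. 76. 77.] | 20 105 [76. 76. 77.] | 22 114 [75. 76. 77.] | 24 95 [73. 74. 76.] | 26 105 [75. 76. 77.] | 28 104 [76. 76. 77.] | 30 105 [75. 76. 77.] | 32 105 [75. 76. 77.] | 34 105 [76. 76. 77.] | 36 105 [76. 76. 77.] | 38 103 [76. 76. 77.] | 40 104 [75. 76. 77.] | 42 105 [75. 76. 77.] | 44 115 [75. 76. 77.] | 
plate [317. 316.] 2795 [453.4 -50.8] [57.8 11.8] 15.7 z 182.7 [[424.0, -53.0], [427.0, -64.0], [483.0, -49.0], [480.0, -37.0]]
13010 [135.98622089 150.18569627 181.42534715 183.48780337 188.98980131]
```

View pics/crop5.png

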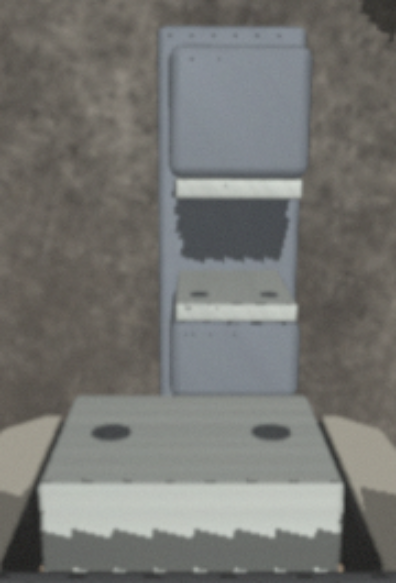

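Call:
{"fn": "step_arm", "kwargs": {
  "moves": [19, 7.5, 0, 0, 0, 0, 18.5, 7, 20, 0, 0, 0, 0, 0, 20, 0, 0, 0, 0, 0, 0, 0, 0, 0, 0, 0, 0, 0, 0, 0, 0, 0, 0, 0, 0, 0]
}}

```text
time: 20.3
ee_pos: [459.0, -16.0, 107.1]
orientation: [0.603, 0.797, 0.0, 0.0]
wrist_force: [0.2, 0.2, -3.9]
gripper_width: 59.7
```

```bash
python3 - <<'E'
from look import look
W,C=look("6")
import cv2
cv2.imwrite('pics/crop6.png',cv2.resize(C[100:360,200:440,::-1],None,fx=2.2,fy=2.2))
from bench import vision
for n in ("side","scene"):
    c=vision.camera(n)["color"][:,:,::-1]
    r=c[230:370,270:430] if n=="side" else c[140:260,340:460]
    cv2.imwrite(f"pics/{n}6.png",cv2.resize(r,None,fx=4,fy=4))
E
```

```text
20.3 [459.  -16.  107.1] [-0.04  0.48 -0.07  2.29  0.08  0.37  0.1 ]
```

View pics/crop6.png

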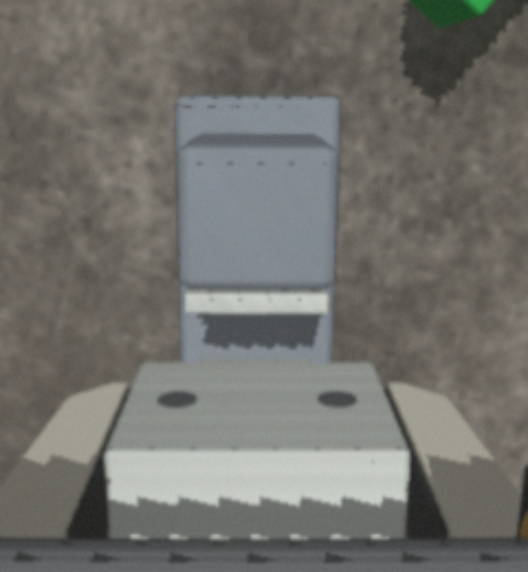

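View pics/side6.png

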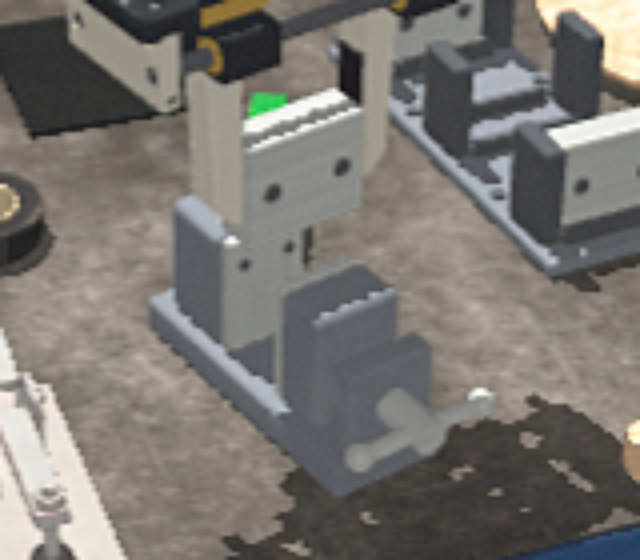

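View pics/scene6.png

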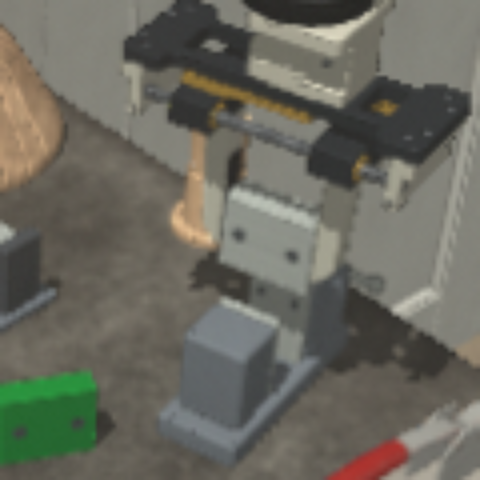

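Call:
{"fn": "step_arm", "kwargs": {
  "moves": [0, 0, 15, 0, 0, 0, 0, 0, 15, 0, 0, 0, 0, 0, 15, 0, 0, 0, 0, 0, 13, 0, 0, 0, 0, 0, 8, 0, 0, 0, 0, 0, 0, 0, 0, 0]
}}

```text
time: 21.2
ee_pos: [458.5, -15.8, 40.0]
orientation: [0.603, 0.798, -0.0, -0.0]
wrist_force: [0.3, 0.3, -4.3]
gripper_width: 59.9
```

Call:
{"fn": "step_arm", "kwargs": {
  "moves": [0, 0, 5, 0, 0, 0, 0, 0, 2, 0, 0, 0, 0, 0, 0, 0, 0, 0, 0, 0, 0, 0, 0, 0]
}}

```text
time: 21.7
ee_pos: [458.7, -15.8, 33.5]
orientation: [0.603, 0.798, 0.0, 0.0]
wrist_force: [-0.7, 0.1, -4.2]
gripper_width: 59.6
```

Call:
{"fn": "step_arm", "kwargs": {
  "moves": [0, 0, 1, 0, 0, 0, 0, 0, 0, 0, 0, 0]
}}

```text
time: 21.95
ee_pos: [458.6, -15.8, 32.4]
orientation: [0.603, 0.798, 0.0, 0.0]
wrist_force: [-0.6, 0.0, -5.3]
gripper_width: 59.4
```

Call:
{"fn": "step_arm", "kwargs": {
  "moves": [0, 0, 0.8, 0, 0, 0, 0, 0, 0, 0, 0, 0]
}}

```text
time: 22.2
ee_pos: [458.7, -15.8, 31.7]
orientation: [0.603, 0.798, 0.0, 0.0]
wrist_force: [-0.8, -1.0, -0.2]
gripper_width: 59.6
```

Call:
{"fn": "step_arm", "kwargs": {
  "moves": [0, 0, 0.5, 0, 0, 0, 0, 0, 0, 0, 0, 0, 0, 0, 0, 0, 0, 0, 0, 0, 0, 0, 0, 0]
}}

```text
time: 22.7
ee_pos: [458.7, -15.8, 31.7]
orientation: [0.603, 0.798, 0.0, 0.0]
wrist_force: [-1.7, -0.2, 10.6]
gripper_width: 59.6
```

Call:
{"fn": "step_arm", "kwargs": {
  "moves": [0, 0, 0, 0, 0, 0, 0, 0, 0, 0, 0, 0, 0, 0, 0, 0, 0, 0, 0, 0, 0, 0, 0, 0],
  "gripper": 80
}}

```text
time: 23.2
ee_pos: [458.6, -15.8, 31.0]
orientation: [0.603, 0.798, -0.0, -0.0]
wrist_force: [-0.3, 0.4, 0.1]
gripper_width: 80.1
```

Call:
{"fn": "step_arm", "kwargs": {
  "moves": [0, 0, -25, 0, 0, 0, 0, 0, -40, 0, 0, 0, 0, 0, -50, 0, 0, 0, -45, 0, -20, 0, 0, 0, 0, 0, 0, 0, 0, 0, 0, 0, 0, 0, 0, 0]
}}

```text
time: 23.95
ee_pos: [470.4, -58.9, 165.7]
orientation: [0.603, 0.797, -0.0, -0.0]
wrist_force: [-0.8, -0.2, -0.5]
gripper_width: 80.3
```

```bash
python3 - <<'E'
from look import look
from h import *
W,C=look("7")
from bench import vision
c=vision.camera("side"); cv2.imwrite("pics/side7.png",c["color"][:,:,::-1])
z=W[...,2]; Ci=C.astype(int)
for nm,t in (('p',(z>62)&(z<71)),('jaw',(z>73)&(z<80))):
    t=t&(W[...,0]>390)&(W[...,0]<520)&(W[...,1]<75)&(W[...,1]>-90)
    k,l,st,ce=cv2.connectedComponentsWithStats(t.astype(np.uint8))
    for i in range(1,k):
        if st[i,4]>100:
            P=W[l==i];r=cv2.minAreaRect(P[:,:2].astype(np.float32));print(nm,ce[i].round(),st[i,4],np.round(r[0],1),np.round(r[1],1),round(r[2],1),'z',np.round(np.median(P[:,2]),1))
E
```

```text
23.95 [470.4 -58.9 165.7] [ 0.08  0.38 -0.1   2.21  0.07  0.55  0.2 ]
p [317. 184.] 2209 [458.5 -16.1] [60.  21.7] 15.9 z 68.3
p [317. 205.] 120 [462.6 -32. ] [39.2  1.6] 16.7 z 66.3
p [317. 263.] 424 [476.4 -80.6] [41.7 12.3] 14.1 z 62.6
jaw [318. 129.] 3772 [447.9  23. ] [44.  45.8] 16.0 z 76.1
jaw [317. 228.] 2207 [467.5 -48.1] [43.2 34.1] 15.9 z 76.2
```

View pics/w_7.png

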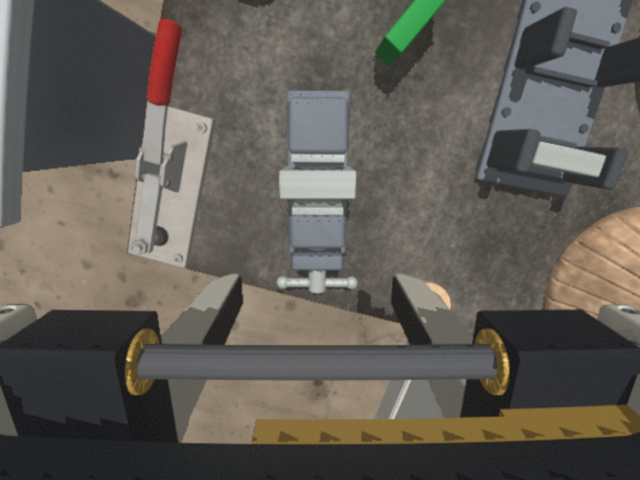

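View pics/side7.png

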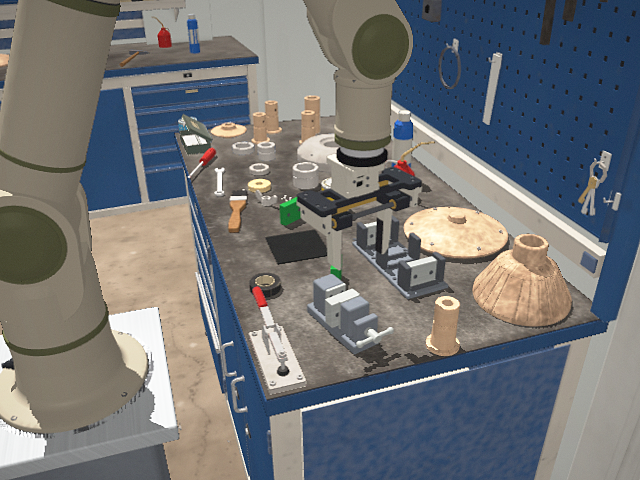

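The plate stands between the jaws at pixel (317,184): its top is at z 68.3 mm and its yaw matches the vice. The other two plates stand in their bays and the gripper is clear.

```bash
python3 -c "
from bench import arm
print(arm.sign_off())"
```

```text
the job is handed in; nothing more can be done
None
```

I pinched the plates from the robot's left to its right, and the fingers read 13.9, 22.2 and 17.9 mm. The middle plate is the thickest. I set it down on the mat, took it again by its ends, lowered it onto the vice bed, let go and handed the job in at about 24 s of the 72 s allowed.

- **Plate in the vice:** the last wrist view put its centre at (458.5, -16.1). The bed centre, measured from the jaws beforehand, is about (458.5, -15.6). Its top was at 68.3 mm, where about 68 means it is down on the bed. Its yaw was 15.9°, matching the jaws at 15.9–16.0°.
- **Everything else:** the other two plates stand upright in their bays, and the tape roll and the bush look undisturbed. I checked these by eye only and did not measure them at the end. The gripper hid most of the grease tin in the last picture, but the arm did not go near it. The gripper was clear of everything, and the wrist force was near zero.

No check failed or disagreed. The early jaw-gap estimates differed by about 2 mm, so I measured again up close before lowering the plate.

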